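# Hover a fan cover over the computer base that has its fan

## Task

One of the two open computer bases has its cooling fan fitted; the other still holds a plain packing disc. Pick up the aluminium cover plate and hold it level over the base with the fan, turned the right way so that each of its three holes is centred over its threaded hole, about 15 mm above the bosses and touching nothing, ready for someone to start the screws. Finish while holding it still there, and leave the bases, their contents and everything else on the bench where they are.

Things in the scene. Friction and masses are not known exactly. Their poses are not given: they have to be found in the camera images.
- base_a: The left-hand (robot's view) open computer base (both alike): loose metal tray 130 (x) x 100 (y) mm, 4 mm walls 36 high, 1.6 kg. Three 18 mm square bosses, tops 42 mm above the bench, have 6 mm threaded holes at x,y = (43,0), (-43,30), (-43,-30). An 18 mm high round part lies in its middle, below the boss tops. Three dark ports mark the -x wall. Origin: centre of underside; z up.
- base_a_thread0 (a point): Centre of the threaded hole, at the boss top, of base_a's single boss, at the middle of the +x end; 42 mm above the bench.
- base_a_thread1 (a point): Centre of the threaded hole, at the boss top, of base_a's left boss of the pair at the -x end (+y); 42 mm above the bench.
- base_a_thread2 (a point): Centre of the threaded hole, at the boss top, of base_a's right boss of the pair at the -x end (-y); 42 mm above the bench.
- base_b: The right-hand (robot's view) open computer base (both alike): loose metal tray 130 (x) x 100 (y) mm, 4 mm walls 36 high, 1.6 kg. Three 18 mm square bosses, tops 42 mm above the bench, have 6 mm threaded holes at x,y = (43,0), (-43,30), (-43,-30). An 18 mm high round part lies in its middle, below the boss tops. Three dark ports mark the -x wall. Origin: centre of underside; z up.
- base_b_thread0 (a point): Centre of the threaded hole, at the boss top, of base_b's single boss, at the middle of the +x end; 42 mm above the bench.
- base_b_thread1 (a point): Centre of the threaded hole, at the boss top, of base_b's left boss of the pair at the -x end (+y); 42 mm above the bench.
- base_b_thread2 (a point): Centre of the threaded hole, at the boss top, of base_b's right boss of the pair at the -x end (-y); 42 mm above the bench.
- cover: Flat aluminium plate 110 (x) x 84 (y) x 4 mm, 0.11 to 0.23 kg, lying right way up. A black grip rib 50 long (x), 14 wide (y), 32 high stands on the middle of its top, up to 36 mm above the underside. Three 10 mm holes at (43,0), (-43,30), (-43,-30), the bosses' triangle: it fits one way round only. Origin: centre of the underside, below the rib's middle; z up.
- cover_hole0 (a point): Centre of the cover's single hole at the +x end, at the plate's underside; belongs over the matching thread0 of the base.
- cover_hole1 (a point): Centre of the cover's left hole (+y) of the pair at the -x end, at the plate's underside; belongs over the matching thread1 of the base.
- cover_hole2 (a point): Centre of the cover's right hole (-y) of the pair at the -x end, at the plate's underside; belongs over the matching thread2 of the base.
- fan: Cooling fan, round, 54 mm across, 18 mm high, with hub and seven blades; it is fitted in the middle of one of the two bases (which one varies). Origin: centre of its underside.
- packing: Plain solid cardboard packing disc, 54 mm across, 18 mm high, lying in the middle of the other base where no fan is fitted yet. Origin: centre of its underside.
- memory: Memory module lying flat, 70 x 30 x 4 mm, left of the cover. Leave alone. Origin: centre of the underside.
- screwdriver: Screwdriver lying along x, 160 mm long, right of the cover. Leave alone. Origin: under its middle.
- screw_jar: Small closed screw jar, 64 mm across, 85 mm high, far side. Leave alone. Origin: centre of the underside.
- dish: Shallow steel parts dish, 90 mm across, 25 mm high, far side. Leave alone. Origin: centre of the underside.
- pen_cup: Empty black pen cup, 72 mm across, 100 mm high, far right. Leave alone. Origin: centre of the underside.
- drive: Bare steel-cased storage drive lying flat, 70 (x) x 100 (y) x 10 mm, beyond the cover. Leave alone. Origin: centre of the underside.
- cleaner: White bottle, 64 mm across, 130 mm high, far left. Leave alone. Origin: centre of the underside.
Mind the look-alikes: they are no part of the job. What is shaped like the cover but pink is not meant. Of the things shaped like the fan, the black one is meant.

How it is judged:
By the outcome, as a careful person would: the job done as asked, in the order asked, and still so for the second after the job is handed in, while the arm keeps its last pose, push and grip.
It also fails if it takes over 34 s, if anything falls off the work surface, if the arm or the gripper's body presses on something with over 40 N, if the wrist force passes 120 N, or if a joint passes its speed limit or range.

## Robot

A 6-joint arm with a two-finger parallel gripper is mounted at the origin on the work surface. World frame = base frame: x ahead of the robot, y to its left, z up, the work surface at z = 0. Lengths are in m, angles in degrees, forces in N, time in s.
With the tool pointing down it reaches from about 0.3 to 0.75 m from the base axis. Payload 8.5 kg.
Tool frame: the origin (TCP) lies midway between the tips of the shut fingers; the grasp point (between the pads) lies 19 mm behind it; y points along the fingers, z is the direction in which the jaws open and shut, and the axes are right-handed (so a half turn about y gives the same grasp; the last joint's range is limited). The gripper opens to 85 mm and grips with 20 to 120 N. Pads are 22 mm wide; open, the fingers measure 114 mm over their backs; the gripper's body (76 mm by 85 mm) begins 54 mm behind the grasp point. The pads swing forward as they close: fully open they stand 13 mm farther back than shut.
Start: joints at [63.237, 21.807, 74.336, -0, 83.858, -12.336], TCP at [0.137, 0.533, 0.231] pointing down, gripper open.
Joint ranges: [-178.18, 178.18], [-50.72, 133.34], [12.68, 142.11], [-81.47, 261.47], [9.98, 163.14], [-165.26, 165.26]. Speed limits (degrees/s): [136.94, 136.94, 180, 180, 180, 180].

## Interface

Orientations are given as a 3x3 rotation matrix whose columns are the frame's x, y, z axes.
In Python, from rig import status, imaging, job gives the robot as it stands. The module is installed in compiled form; this text tells all that it offers.
- The arm moves only by the tool jog_arm, never from a script. Its argument "rows" is a list of rows, each an object of numbers: "hand": the opening, from 0 (shut) to 1 (fully open); "dx", "dy", "dz": the shift along the tool's x, y, z in cm; "ax", "ay", "az": the turn, a rotation vector about the tool's x, y, z in degrees. In form: [{"hand": .., "dx": .., "dy": .., "dz": .., "ax": .., "ay": .., "az": ..}, ...]. A call has exactly 5 rows; each row shifts and turns the commanded pose from where the row before left it, along the tool's axes as they then stand; what a row does not reach is not made up. A row lasts 1/12 s, in which the tool goes at most 41.7 mm and 7.16 degrees, less where a joint would pass 70% of its speed; a pose out of reach is approached as far as the arm can. A call is refused whole if a number of a shift passes 4.17 or a number of a turn 7.16, either way. A call with a gripper value outside its range is refused whole. The fingers move at their own pace and stop on an object; "newtons" is the grip in N (left out, the last holds). Time passes only in rows, so rows that do not move let the fingers close, or fill a call up. It gives the time, the measured TCP pose, the force and the opening at its end, in the units of the state.
- status.observe(): the state, without advancing time (a new reading comes with each control period).
- imaging.get_image(name): name is "scene" or "side" or "wrist"; returns the picture (400x640x3 uint8, red, green, blue); there is no depth.
- imaging.camera_model(name): a dict with "K" (3x3 intrinsics, pixels), "position" and "rotation" of the camera in the world; the wrist camera has in their place "tool_from_camera" (4x4, takes a point from camera to tool coordinates, whose origin is the TCP and whose axes are the tool frame's). Camera axes: x right, y down, z forward; pixel columns grow to the right and rows downward; lengths in m; the calibration is good to about 2 mm. The wrist camera is an equidistant fisheye: a pixel r from the principal point sees the ray r / f radians off the axis. A picture is of the moment at which its call begins: read the wrist's pose just before it. camera_model takes no time and is no camera call.
- job.close_job(): hands the job in, once; it reports no verdict.
The state is a dict: "time_s": time; "q": joint angles; "qvel": joint speeds; "joint_efforts": joint torques, N m; "position": TCP position; "tool_rot": TCP orientation; "ft_force": force on the tool from outside, world axes, zero at the start; "wrist_torque": the same for the moment, N m; "grip_width": finger opening in m.
Only numpy, scipy, OpenCV 4.12 (cv2) and the standard library are available. Lean on these libraries where they do the work, as an engineer would, in place of code of your own. Each camera call takes 0.05 s, during which the arm holds its last target.

## Working session

There is one attempt and no reset: what is moved stays moved. The work goes in short steps, Python scripts to look and compute and a tool call to move; the robot and the scene stay as the last step left them, time stands still between calls to the robot, and variables do not carry over. Pictures are saved under pics/ and viewed, and the job is handed in when it is done.

Besides the shell and the picture viewer there is one more tool, called in YAML: its name, and indented under it one key for each argument. jog_arm: Moves the arm, as the interface text tells. Its arguments: {"type":"object","properties":{"rows":{"type":"array"},"newtons":{"type":"number"}},"required":["rows"]}

```bash
mkdir -p pics
python3 - <<'E'
from rig import status, imaging
import cv2,json,numpy as np
s=status.observe();print(s)
for n in("scene","side","wrist"):
    im=imaging.get_image(n);cv2.imwrite(f"pics/{n}0.png",im[:,:,::-1]);print(n,imaging.camera_model(n))
E
```

```text
{'time_s': 0.0, 'q': array([ 6.32369116e+01,  2.18412521e+01,  7.43857137e+01, -1.37224097e-03,
        8.38572392e+01, -1.23368011e+01]), 'qvel': array([-0.02628996,  0.02360812,  0.02085062, -0.09959602,  0.0309132 ,
       -0.08523296]), 'joint_efforts': array([-2.62879485e-04, -4.48466635e+01, -2.31276798e+01, -2.15738851e-04,
        4.80729126e-03, -1.85378326e-05]), 'position': array([0.13690511, 0.53238259, 0.23070367]), 'tool_rot': array([[ 9.68469510e-01, -6.40526450e-04,  2.49131286e-01],
       [-2.49131940e-01, -1.32294064e-03,  9.68468650e-01],
       [-2.90743882e-04, -9.99998920e-01, -1.44080327e-03]]), 'ft_force': array([-0.29658457, -0.38123668,  0.42969221]), 'wrist_torque': array([ 0.01139221,  0.02548446, -0.06240205]), 'grip_width': 0.08546248477306219}
scene {'K': array([[362.0305199 ,   0.        , 322.78461116],
       [  0.        , 362.0305199 , 192.90124992],
       [  0.        ,   0.        ,   1.        ]]), 'position': array([ 1.19520154, -0.27763089,  0.61824609]), 'rotation': array([[ 0.37558495,  0.56101834, -0.73769531],
       [ 0.92663246, -0.212
[... 280 characters left out ...]
0.66264763]), 'rotation': array([[-0.97214502, -0.14911666,  0.18082663],
       [-0.23391951,  0.56893382, -0.78841358],
       [ 0.01468722, -0.80875122, -0.58796748]])}
wrist {'K': array([[309.70691629,   0.        , 321.2420641 ],
       [  0.        , 309.70691629, 203.34450293],
       [  0.        ,   0.        ,   1.        ]]), 'tool_from_camera': array([[-1.20900509e-04,  9.50307598e-01,  3.11312472e-01,
        -7.95311717e-02],
       [-6.61575971e-04, -3.11312482e-01,  9.50307372e-01,
        -1.42675787e-01],
       [ 9.99999774e-01, -9.10642063e-05,  6.66338509e-04,
        -1.44249549e-04],
       [ 0.00000000e+00,  0.00000000e+00,  0.00000000e+00,
         1.00000000e+00]])}
```

View pics/scene0.png

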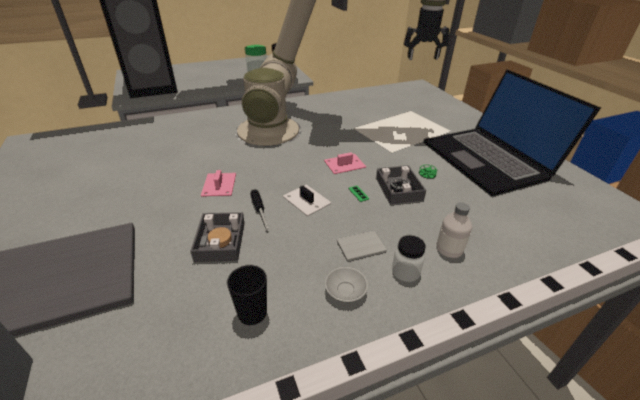

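View pics/side0.png

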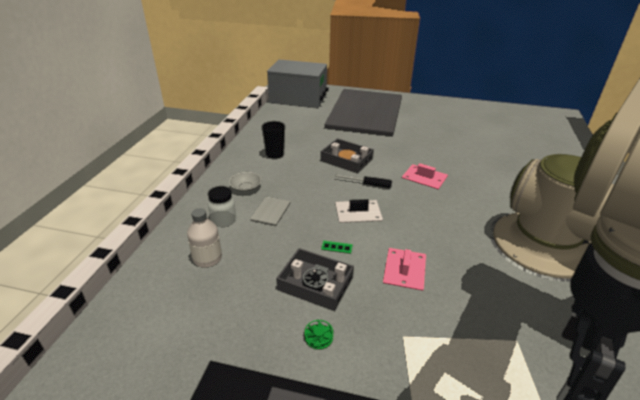

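View pics/wrist0.png

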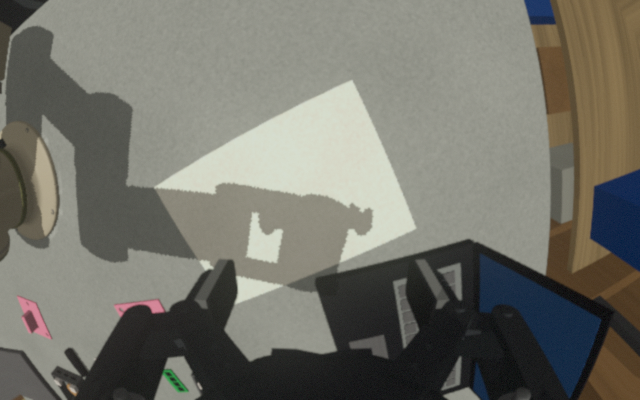

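The candidates for the cover, by side-view pixel:
- The grey-white plate with a black rib at (358,210), which is the one meant.
- Pink plates at (425,175) and (405,268), both look-alikes.

For the fan:
- The black fan in a base at (316,278), meant, so the target is the left-hand base_a.
- The green fan at (318,334), a look-alike.
- The cardboard disc at (347,154) in base_b.

Next I'll check these in a close crop.

Run:
```python
import cv2,numpy as np
a=cv2.imread("pics/side0.png");b=cv2.imread("pics/scene0.png")
c=lambda im,x,y,w,h,s:cv2.resize(im[y:y+h,x:x+w],None,fx=s,fy=s,interpolation=cv2.INTER_CUBIC)
cv2.imwrite("pics/sA.png",c(a,270,190,120,120,5))  
cv2.imwrite("pics/cA.png",c(b,275,145,160,75,5))
```

```text
(no output)
```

View pics/sA.png

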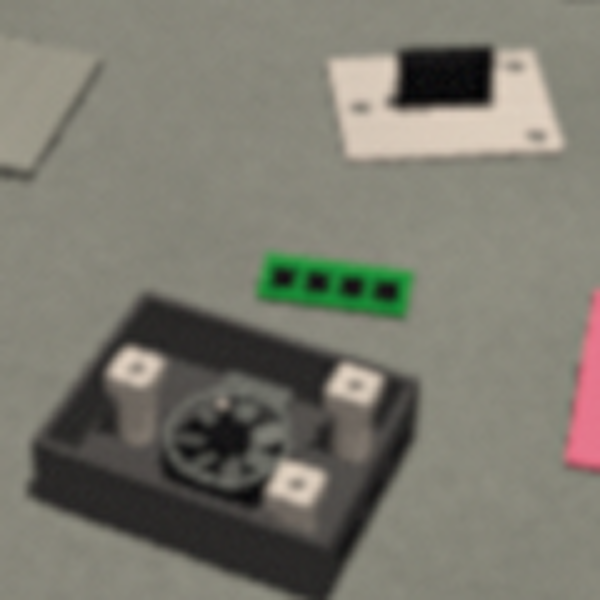

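View pics/cA.png

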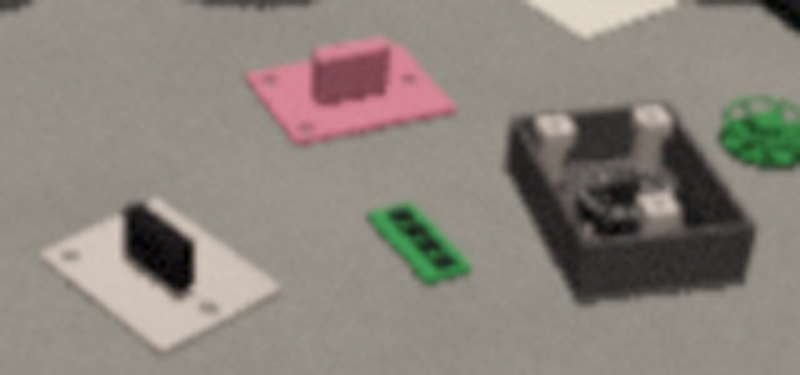

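```bash
cat > h.py <<'E'
import numpy as np
from scipy.optimize import least_squares
from rig import status,imaging
L=np.array([[.043,0],[-.043,.03],[-.043,-.03]])
def proj(n,P,st=None):
    m=imaging.camera_model(n);K=m["K"]
    if n=="wrist":
        T=m["tool_from_camera"];R=st["tool_rot"]@T[:3,:3];p=st["position"]+st["tool_rot"]@T[:3,3]
        c=(P-p)@R;th=np.arctan2(np.hypot(c[:,0],c[:,1]),c[:,2]);r=th*K[0,0]/np.hypot(c[:,0],c[:,1])
        return np.c_[K[0,2]+r*c[:,0],K[1,2]+r*c[:,1]]
    c=(P-m["position"])@m["rotation"]
    return c[:,:2]/c[:,2:]*K[0,0]+K[:2,2]
def pts(v,z): 
    c,s=np.cos(v[2]),np.sin(v[2]);return np.c_[L@np.array([[c,s],[-s,c]])+v[:2],np.full(3,z)]
def fit(obs,z,st=None,v0=(.5,0,0)):
    # obs: list (cam, idx, (u,v))
    f=lambda v:np.concatenate([(proj(n,pts(v,z)[i:i+1],st)[0]-uv) for n,i,uv in obs])
    best=None
    for y0 in np.arange(-3,3.2,.8):
        r=least_squares(f,[v0[0],v0[1],y0])
        if best is None or r.cost<best.cost:best=r
    return best.x,best.fun.reshape(-1,2).round(2)
E
python3 - <<'E'
from h import *
S=lambda x,y:np.array([(x+.5)/5-.5+270,(y+.5)/5-.5+190])
C=lambda x,y:np.array([(x+.5)/5-.5+275,(y+.5)/5-.5+145])
for sw in(0,1):
  a,b=(1,2) if not sw else (2,1)
  for z in(.004,):
    cs=[("side",0,S(360,107)),("side",a,S(515,66)),("side",b,S(537,135))]
    cc=[("scene",0,C(209,307)),("scene",b if 0 else a,C(69,256))]
    cc2=[("scene",0,C(209,307)),("scene",b,C(69,256))]
    for o in (cs,cs+cc,cs+cc2):
        v,f=fit(o,z);print("cover",sw,v[:2].round(4),np.degrees(v[2]).round(2),f.tolist())
  bs=[("side",0,S(137,370)),("side",a,S(356,386)),("side",b,S(297,484))]
  bc=[("scene",0,C(658,205)),("scene",a,C(554,128)),("scene",b,C(653,118))]
  for o in (bs,bc,bs+bc):
        v,f=fit(o,.042);print("base",sw,v[:2].round(4),np.degrees(v[2]).round(2),f.tolist())
E
```

```text
cover 0 [ 0.4463 -0.0153] 5.0 [[-0.03, -3.65], [1.63, 15.07], [-1.66, -12.72]]
cover 0 [ 0.4471 -0.0256] -328.78 [[1.35, -1.49], [5.72, 7.7], [-7.77, -19.11], [-2.28, -0.52], [8.43, -7.07]]Traceback (most recent call last):
  File "<stdin>", line 11, in <module>
  File "h.py", line 20, in fit
    r=least_squares(f,[v0[0],v0[1],y0])
    return func(*args, **kwargs)
    result = trf(vector_fun.fun, vector_fun.jac, x0, f0, J0, lb, ub, ftol, xtol,
                 gtol, max_nfev, x_scale, loss_function, tr_solver,
                 tr_options.copy(), verbose, callback=callback_wrapped)
    return trf_no_bounds(
        fun, jac, x0, f0, J0, ftol, xtol, gtol, max_nfev, x_scale,
        loss_function, tr_solver, tr_options, verbose, callback=callback)
    f_new = fun(x_new)
    self._update_fun()
    ~~~~~~~~~~~~~~~~^^
    self.f = self.fun_wrapped(xp_copy(self.x))
             ~~~~~~~~~~~~~~~~^^^^^^^^^^^^^^^^^
    return np.atleast_1d(self.fun(x))
                         ~~~~~~~~^^^
    return self.f(x, *self.args, **self.kwargs)
           ~~~~~~^^^^^^^^^^^^^^^^^^^^^^^^^^^^^^
  File "h.py", line 17, in <lambda>
    f=lambda v:np.concatenate([(proj(n,pts(v,z)[i:i+1],st)[0]-uv) for n,i,uv in obs])
                                ~~~~^^^^^^^^^^^^^^^^^^^^^^
  File "h.py", line 6, in proj
    m=imaging.camera_model(n);K=m["K"]
ValueError: time passes only in moves, steps and waits
```

```bash
sed -i 's/^def proj/_M={}\ndef cm(n):\n    if n not in _M:_M[n]=imaging.camera_model(n)\n    return _M[n]\ndef proj/; s/m=imaging.camera_model(n);/m=cm(n);/' h.py
python3 - <<'E'
from h import *
S=lambda x,y:np.array([(x+.5)/5-.5+270,(y+.5)/5-.5+190])
C=lambda x,y:np.array([(x+.5)/5-.5+275,(y+.5)/5-.5+145])
for sw in(0,1):
  a,b=(1,2) if not sw else (2,1)
  cs=[("side",0,S(360,107)),("side",a,S(515,66)),("side",b,S(537,135))]
  for o in (cs,cs+[("scene",0,C(209,307)),("scene",a,C(69,256))],cs+[("scene",0,C(209,307)),("scene",b,C(69,256))]):
        v,f=fit(o,.004);print("cover",sw,v[:2].round(4),np.degrees(v[2]).round(2),f.tolist())
  bs=[("side",0,S(137,370)),("side",a,S(356,386)),("side",b,S(297,484))]
  bc=[("scene",0,C(658,205)),("scene",a,C(554,128)),("scene",b,C(653,118))]
  for o in (bs,bc,bs+bc):
        v,f=fit(o,.042);print("base",sw,v[:2].round(4),np.degrees(v[2]).round(2),f.tolist())
E
```

```text
cover 0 [ 0.4463 -0.0153] 5.0 [[-0.03, -3.65], [1.63, 15.07], [-1.66, -12.72]]
cover 0 [ 0.4471 -0.0256] -328.78 [[1.35, -1.49], [5.72, 7.7], [-7.77, -19.11], [-2.28, -0.52], [8.43, -7.07]]
cover 0 [ 0.4467 -0.0123] 12.87 [[-0.5, -1.61], [2.92, 14.42], [-3.57, -13.49], [-1.43, 0.45], [0.61, -1.65]]
base 0 [0.4904 0.2615] 5.59 [[-2.44, 4.52], [-6.1, 16.94], [8.97, -23.98]]
base 0 [0.4766 0.2739] 101.65 [[7.29, -17.59], [-0.74, 1.67], [-6.15, 13.76]]
base 0 [0.4908 0.2623] 9.48 [[-2.97, 5.78], [-5.25, 16.18], [7.82, -24.82], [6.21, -2.35], [14.54, -4.38], [-21.02, 3.21]]
cover 1 [ 0.4451 -0.0102] 18.65 [[0.07, -0.02], [-0.05, -0.11], [-0.02, 0.13]]
cover 1 [ 0.4457 -0.0113] 18.84 [[-0.06, -0.28], [-0.26, -0.42], [-0.17, -0.2], [0.1, -0.47], [0.12, -0.81]]
cover 1 [ 0.4467 -0.0246] 32.82 [[1.61, -0.96], [-3.73, -5.27], [1.55, -6.17], [-1.72, -0.92], [8.23, -7.14]]
base 1 [0.4902 0.2596] -10.94 [[-0.12, -0.19], [0.01, -0.06], [0.11, 0.21]]
base 1 [0.4959 0.2545] -11.1 [[0.02, 0.34], [0.16, -0.26], [-0.19, -0.11]]
base 1 [0.491  0.2583] -11.01 [[-0.32, -0.71], [-0.25, -0.54], [-0.19, -0.33], [0.26, -0.92], [0.45, -1.36], [-0.0, -1.2]]
```

Close crop: grey-white plate with a black rib, and black fan with hub and blades in base_a. The side and scene fits put the cover near (0.445, -0.0105) at yaw 18.7° and base_a near (0.490, 0.260) at yaw -11°. I'll go past base_a first and measure it with the wrist camera.

jog_arm:
  rows:
    - {"hand":1,"dx":3.4,"dz":-1.8}
    - {"hand":1,"dx":3.4,"dz":-1.8}
    - {"hand":1,"dx":3.4,"dz":-1.8}
    - {"hand":1,"dx":3.4,"dz":-1.8}
    - {"hand":1,"dx":3.4,"dz":-1.8}

```text
invalid input at $.rows[0]: expected keys hand, dx, dy, dz, ax, ay, az
```

jog_arm:
  rows:
    - {"hand":1,"dx":3.4,"dz":-1.8}
    - {"hand":1,"dx":3.4,"dz":-1.8}
    - {"hand":1,"dx":3.4,"dz":-1.8}
    - {"hand":1,"dx":3.4,"dz":-1.8}
    - {"hand":1,"dx":0,"dz":0}

```text
invalid input at $.rows[0]: expected keys hand, dx, dy, dz, ax, ay, az
```

Run:
```python
from h import *
import cv2,pickle
s=status.observe();im=imaging.get_image("wrist");cv2.imwrite("pics/w1.png",im[:,:,::-1]);pickle.dump(s,open("w1.pkl","wb"))
print(s["time_s"],s["position"],np.abs(s["qvel"]).max())
```

```text
0.15 [0.13692719 0.53245019 0.23084933] 0.17182525585607467
```

View pics/w1.png

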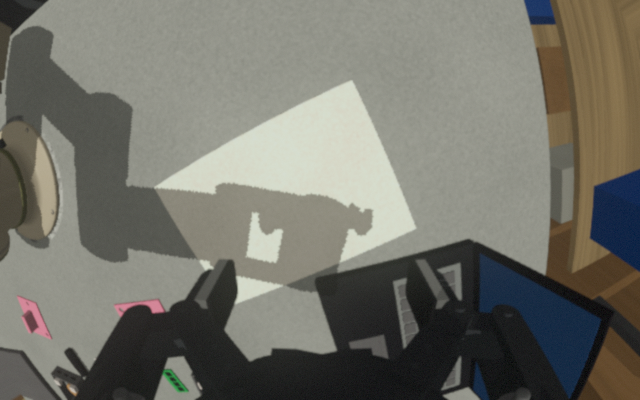

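Both calls were refused because every row needs all the keys, so nothing moved and the wrist view is unchanged. I'll send them again with all the keys.

jog_arm:
  rows:
    - {"hand":1,"dx":3.4,"dy":0,"dz":-1.8,"ax":0,"ay":0,"az":0}
    - {"hand":1,"dx":3.4,"dy":0,"dz":-1.8,"ax":0,"ay":0,"az":0}
    - {"hand":1,"dx":3.4,"dy":0,"dz":-1.8,"ax":0,"ay":0,"az":0}
    - {"hand":1,"dx":3.4,"dy":0,"dz":-1.8,"ax":0,"ay":0,"az":0}
    - {"hand":1,"dx":3.4,"dy":0,"dz":-1.8,"ax":0,"ay":0,"az":0}

```text
time_s: 0.62
position: [0.2801, 0.4017, 0.2313]
tool_rot: [[0.969, -0.0, 0.249], [-0.249, -0.0, 0.969], [-0.0, -1.0, -0.0]]
ft_force: [0.7, -0.1, 0.4]
grip_width: 0.0855
```

jog_arm:
  rows:
    - {"hand":1,"dx":3.4,"dy":0,"dz":-1.8,"ax":0,"ay":0,"az":0}
    - {"hand":1,"dx":3.4,"dy":0,"dz":-1.8,"ax":0,"ay":0,"az":0}
    - {"hand":1,"dx":3.4,"dy":0,"dz":-1.8,"ax":0,"ay":0,"az":0}
    - {"hand":1,"dx":3.4,"dy":0,"dz":-1.8,"ax":0,"ay":0,"az":0}
    - {"hand":1,"dx":0,"dy":0,"dz":0,"ax":0,"ay":0,"az":0}

```text
time_s: 1.03
position: [0.3972, 0.2957, 0.231]
tool_rot: [[0.967, 0.001, 0.255], [-0.255, -0.001, 0.967], [0.001, -1.0, -0.001]]
ft_force: [0.1, -0.1, -0.1]
grip_width: 0.0851
```

```bash
cat > snap.py <<'E'
from h import *
import cv2,pickle,sys
n=sys.argv[2] if len(sys.argv)>2 else "wrist";t=sys.argv[1]
s=status.observe();im=imaging.get_image(n);cv2.imwrite(f"pics/{t}.png",im[:,:,::-1]);pickle.dump(s,open(t+".pkl","wb"))
print(s["time_s"],s["position"].round(4),s["tool_rot"].round(4).tolist(),"q",s["q"].round(1),np.abs(s["qvel"]).max().round(2),s["grip_width"].round(4),s["ft_force"].round(2))
E
python3 snap.py w2
```

```text
Traceback (most recent call last):
  File "snap.py", line 5, in <module>
    print(s["time_s"],s["position"].round(4),s["tool_rot"].round(4).tolist(),"q",s["q"].round(1),np.abs(s["qvel"]).max().round(2),s["grip_width"].round(4),s["ft_force"].round(2))
                                                                                                                                  ^^^^^^^^^^^^^^^^^^^^^
AttributeError: 'float' object has no attribute 'round'
```

View pics/w2.png

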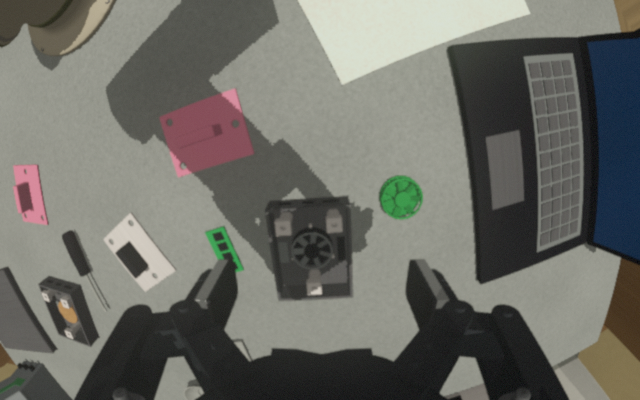

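The wrist view shows base_a at (313,248) with the black fan, the cover at (138,252), the pink plates at (207,132) and (30,195), and the green fan at (401,197). Next step is to enlarge it.

```bash
sed -i 's/s\["grip_width"\].round(4)/round(s["grip_width"],4)/' snap.py
python3 - <<'E'
import cv2
a=cv2.imread("pics/w2.png")
c=lambda im,x,y,w,h,s:cv2.resize(im[y:y+h,x:x+w],None,fx=s,fy=s,interpolation=cv2.INTER_CUBIC)
cv2.imwrite("pics/w2b.png",cv2.convertScaleAbs(c(a,260,190,100,115,5),alpha=1.5,beta=20))
cv2.imwrite("pics/w2c.png",c(a,100,205,80,90,6))
E
```

```text
(no output)
```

View pics/w2b.png

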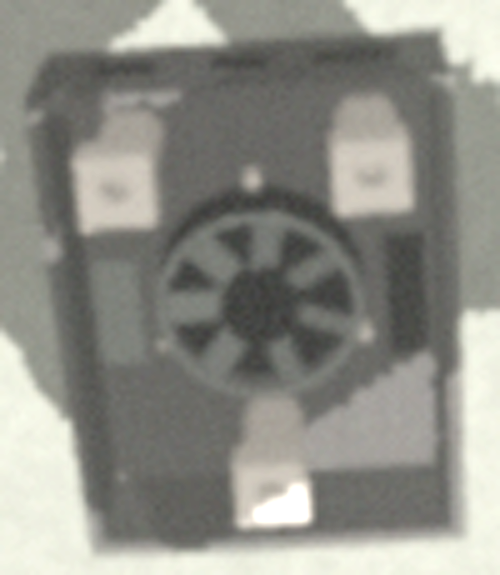

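View pics/w2c.png

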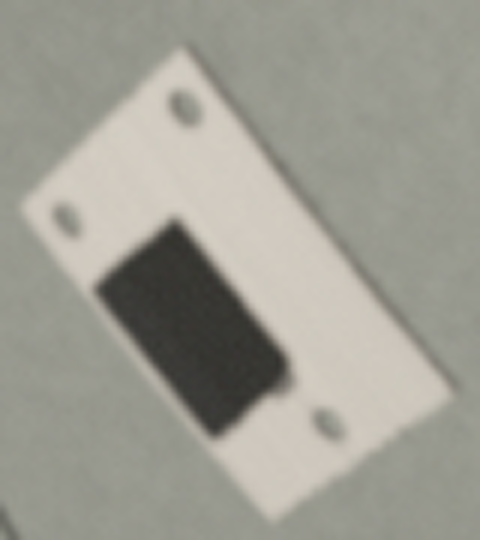

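Run:
```python
from h import *
import pickle
s=pickle.load(open("w2.pkl","rb"))
P=lambda k,ox,oy,x,y:np.array([(x+.5)/k-.5+ox,(y+.5)/k-.5+oy])
b=[("wrist",0,P(5,260,190,272,487)),("wrist",1,P(5,260,190,371,175)),("wrist",2,P(5,260,190,116,190))]
c=[("wrist",0,P(6,100,205,330,424)),("wrist",1,P(6,100,205,185,107)),("wrist",2,P(6,100,205,67,219))]
for o,z in((b,.042),(c,.004)):
    v,f=fit(o,z,s);print(v[:2].round(4),np.degrees(v[2])%360,f.tolist())
print(s["q"].round(1))
```

```text
[0.4904 0.2585] 349.19795487845414 [[-0.01, 0.81], [0.24, -0.41], [-0.24, -0.23]]
[ 0.4448 -0.0102] 18.877504630100894 [[-0.07, -0.04], [0.06, -0.04], [0.02, 0.08]]
[ 23.   16.3  82.8  -0.1  80.9 -52.2]
```

```bash
cat > go.py <<'E'
from h import *
import sys
x,y,z,az=map(float,sys.argv[1:5])
s=status.observe();R=s["tool_rot"];p=s["position"]
d=R.T@(np.array([x,y,z])-p)*100
from scipy.spatial.transform import Rotation as Q
a=np.radians(az);zt=np.array([np.cos(a),np.sin(a),0]);yt=np.array([0,0,-1.]);G=np.c_[np.cross(yt,zt),yt,zt]
print("t",s["time_s"],p.round(4),"d cm",d.round(3),"rot",np.degrees(Q.from_matrix(R.T@G).as_rotvec()).round(2),"q",s["q"].round(1),round(s["grip_width"],4),s["ft_force"].round(2),np.abs(s["qvel"]).max().round(2))
E
python3 go.py .445 -.0105 .231 108.8
```

```text
t 1.0833 [0.3951 0.2975 0.231 ] d cm [ 1.2647e+01  9.0000e-03 -2.8522e+01] rot [ 2.00e-02 -3.35e+01 -1.00e-02] q [ 23.2  16.3  82.8  -0.   80.9 -52.1] 0.0856 [-0.35  0.1  -0.22] 4.23
```

jog_arm:
  rows:
    - {"hand":1,"dx":1.4,"dy":0,"dz":-3.2,"ax":0,"ay":0,"az":0}
    - {"hand":1,"dx":1.4,"dy":0,"dz":-3.2,"ax":0,"ay":0,"az":0}
    - {"hand":1,"dx":1.4,"dy":0,"dz":-3.2,"ax":0,"ay":0,"az":0}
    - {"hand":1,"dx":1.4,"dy":0,"dz":-3.2,"ax":0,"ay":0,"az":0}
    - {"hand":1,"dx":1.4,"dy":0,"dz":-3.2,"ax":0,"ay":0,"az":0}

```text
time_s: 1.5
position: [0.4203, 0.1265, 0.2314]
tool_rot: [[0.969, -0.0, 0.248], [-0.248, 0.0, 0.969], [-0.0, -1.0, 0.0]]
ft_force: [1.1, 0.5, -1.0]
grip_width: 0.0853
```

jog_arm:
  rows:
    - {"hand":1,"dx":1.4,"dy":0,"dz":-3.2,"ax":0,"ay":0,"az":0}
    - {"hand":1,"dx":1.4,"dy":0,"dz":-3.2,"ax":0,"ay":0,"az":0}
    - {"hand":1,"dx":1.4,"dy":0,"dz":-3.2,"ax":0,"ay":0,"az":0}
    - {"hand":1,"dx":1.4,"dy":0,"dz":-3.2,"ax":0,"ay":0,"az":0}
    - {"hand":1,"dx":0,"dy":0,"dz":0,"ax":0,"ay":0,"az":0}

```text
time_s: 1.92
position: [0.4441, -0.0145, 0.2312]
tool_rot: [[0.968, 0.0, 0.253], [-0.253, -0.001, 0.968], [0.001, -1.0, -0.001]]
ft_force: [0.3, -1.3, 0.7]
grip_width: 0.0855
```

jog_arm:
  rows:
    - {"hand":1,"dx":0,"dy":1.5,"dz":0,"ax":0,"ay":-6.7,"az":0}
    - {"hand":1,"dx":0,"dy":1.5,"dz":0,"ax":0,"ay":-6.7,"az":0}
    - {"hand":1,"dx":0,"dy":1.5,"dz":0,"ax":0,"ay":-6.7,"az":0}
    - {"hand":1,"dx":0,"dy":1.5,"dz":0,"ax":0,"ay":-6.7,"az":0}
    - {"hand":1,"dx":0,"dy":1.5,"dz":0,"ax":0,"ay":-6.7,"az":0}

```text
time_s: 2.33
position: [0.443, -0.0095, 0.1557]
tool_rot: [[0.943, -0.0, -0.333], [0.333, 0.0, 0.943], [0.0, -1.0, 0.0]]
ft_force: [1.2, 0.2, -0.3]
grip_width: 0.0857
```

jog_arm:
  rows:
    - {"hand":1,"dx":0,"dy":0,"dz":0,"ax":0,"ay":0,"az":0}
    - {"hand":1,"dx":0,"dy":0,"dz":0,"ax":0,"ay":0,"az":0}
    - {"hand":1,"dx":0,"dy":0,"dz":0,"ax":0,"ay":0,"az":0}
    - {"hand":1,"dx":0,"dy":0,"dz":0,"ax":0,"ay":0,"az":0}
    - {"hand":1,"dx":0,"dy":0,"dz":0,"ax":0,"ay":0,"az":0}

```text
time_s: 2.75
position: [0.4436, -0.0107, 0.1571]
tool_rot: [[0.946, 0.001, -0.326], [0.326, -0.0, 0.946], [0.001, -1.0, -0.001]]
ft_force: [-0.6, 0.5, 0.5]
grip_width: 0.0855
```

```bash
python3 go.py .445 -.0105 .009 108.8;python3 snap.py w3; python3 -c "
import cv2
cv2.imwrite('pics/w3c.png',cv2.resize(cv2.imread('pics/w3.png')[150:400,180:460],None,fx=2.4,fy=2.4,interpolation=cv2.INTER_CUBIC))"
```

```text
t 2.75 [ 0.4436 -0.0107  0.1571] d cm [ 0.122 14.807 -0.018] rot [0.05 0.2  0.07] q [ -16.7   15.7   97.4    0.    66.8 -125.7] 0.0855 [-0.61  0.48  0.45] 0.72
2.75 [ 0.4436 -0.0107  0.1571] [[0.9455, 0.0014, -0.3256], [0.3256, -0.0004, 0.9455], [0.0012, -1.0, -0.0008]] q [ -16.7   15.7   97.4    0.    66.8 -125.7] 0.72 0.0855 [-0.61  0.48  0.45]
```

View pics/w3c.png

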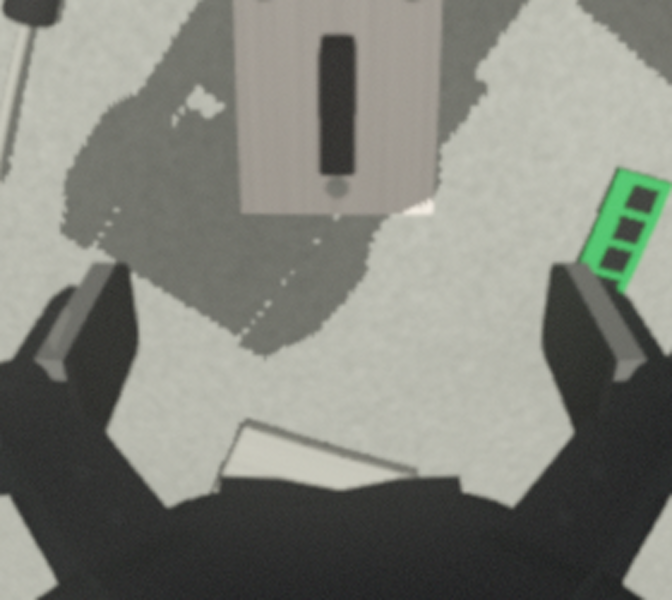

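Plate and rib are aligned with the jaws and centred between the fingers. I'll refine the fit from the full picture.

```bash
python3 -c "
import cv2
cv2.imwrite('pics/w3d.png',cv2.resize(cv2.imread('pics/w3.png')[130:245,260:380],None,fx=5,fy=5,interpolation=cv2.INTER_CUBIC))"
```

```text
(no output)
```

View pics/w3d.png

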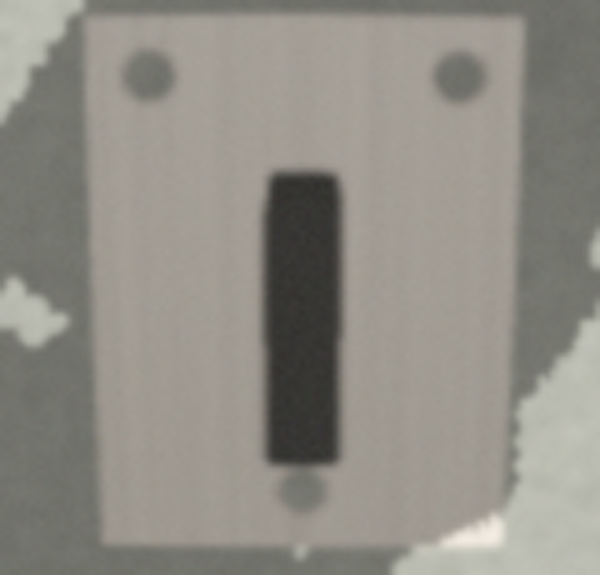

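```bash
python3 - <<'E'
from h import *
import pickle
s=pickle.load(open("w3.pkl","rb"))
P=lambda x,y:np.array([(x+.5)/5-.5+260,(y+.5)/5-.5+130])
c=[("wrist",0,P(303,492)),("wrist",1,P(460,77)),("wrist",2,P(149,77))]
v,f=fit(c,.003,s);print(v[:2].round(4),np.degrees(v[2])%360,f.tolist())
E
python3 go.py .445 -.0105 .009 108.8
```

```text
[ 0.4456 -0.0112] 18.83008903144949 [[0.06, -0.08], [0.01, 0.12], [-0.07, -0.05]]
t 2.8 [ 0.4435 -0.0107  0.157 ] d cm [ 1.3100e-01  1.4797e+01 -1.4000e-02] rot [0.04 0.21 0.06] q [ -16.7   15.7   97.4    0.    66.8 -125.8] 0.0853 [-0.41 -0.22  0.66] 0.35
```

jog_arm:
  rows:
    - {"hand":1,"dx":0.2,"dy":3.7,"dz":-0.1,"ax":0,"ay":0.2,"az":0}
    - {"hand":1,"dx":0,"dy":3.7,"dz":0,"ax":0,"ay":0,"az":0}
    - {"hand":1,"dx":0,"dy":3,"dz":0,"ax":0,"ay":0,"az":0}
    - {"hand":1,"dx":0,"dy":1.5,"dz":0,"ax":0,"ay":0,"az":0}
    - {"hand":1,"dx":0,"dy":0.5,"dz":0,"ax":0,"ay":0,"az":0}

```text
time_s: 3.22
position: [0.4446, -0.0109, 0.0305]
tool_rot: [[0.947, -0.004, -0.323], [0.323, 0.001, 0.947], [-0.003, -1.0, 0.002]]
ft_force: [-0.8, -0.9, 0.2]
grip_width: 0.0856
```

jog_arm:
  rows:
    - {"hand":1,"dx":0,"dy":1,"dz":0,"ax":0,"ay":0,"az":0}
    - {"hand":1,"dx":0,"dy":1.0,"dz":0,"ax":0,"ay":0,"az":0}
    - {"hand":1,"dx":0,"dy":0.3,"dz":0,"ax":0,"ay":0,"az":0}
    - {"hand":1,"dx":0,"dy":0,"dz":0,"ax":0,"ay":0,"az":0}
    - {"hand":1,"dx":0,"dy":0,"dz":0,"ax":0,"ay":0,"az":0}

```text
time_s: 3.63
position: [0.446, -0.0112, 0.0101]
tool_rot: [[0.946, 0.001, -0.323], [0.323, -0.0, 0.946], [0.001, -1.0, -0.001]]
ft_force: [0.3, 0.3, 0.3]
grip_width: 0.0854
```

```bash
python3 go.py .4455 -.011 .009 108.8
```

```text
t 3.6333 [ 0.446  -0.0112  0.0101] d cm [-0.039  0.108  0.037] rot [0.04 0.06 0.06] q [ -16.7   30.   107.4    0.    42.6 -125.6] 0.0854 [0.35 0.33 0.3 ] 0.32
```

jog_arm:
  rows:
    - {"hand":0.5,"dx":0,"dy":0,"dz":0,"ax":0,"ay":0,"az":0}
    - {"hand":0.3,"dx":0,"dy":0,"dz":0,"ax":0,"ay":0,"az":0}
    - {"hand":0.2,"dx":0,"dy":0,"dz":0,"ax":0,"ay":0,"az":0}
    - {"hand":0.1,"dx":0,"dy":0,"dz":0,"ax":0,"ay":0,"az":0}
    - {"hand":0,"dx":0,"dy":0,"dz":0,"ax":0,"ay":0,"az":0}
  newtons: 60

```text
time_s: 4.05
position: [0.4456, -0.0111, 0.0095]
tool_rot: [[0.946, 0.0, -0.323], [0.323, -0.0, 0.946], [0.0, -1.0, -0.0]]
ft_force: [0.4, 0.5, -0.9]
grip_width: 0.0254
```

jog_arm:
  rows:
    - {"hand":0,"dx":0,"dy":0,"dz":0,"ax":0,"ay":0,"az":0}
    - {"hand":0,"dx":0,"dy":0,"dz":0,"ax":0,"ay":0,"az":0}
    - {"hand":0,"dx":0,"dy":0,"dz":0,"ax":0,"ay":0,"az":0}
    - {"hand":0,"dx":0,"dy":0,"dz":0,"ax":0,"ay":0,"az":0}
    - {"hand":0,"dx":0,"dy":0,"dz":0,"ax":0,"ay":0,"az":0}

```text
time_s: 4.47
position: [0.4456, -0.0111, 0.0096]
tool_rot: [[0.946, 0.0, -0.323], [0.323, -0.0, 0.946], [0.0, -1.0, -0.0]]
ft_force: [-2.0, -0.4, 5.0]
grip_width: 0.0129
```

```bash
python3 go.py .4455 -.011 .009 108.8
```

```text
t 4.4667 [ 0.4456 -0.0111  0.0096] d cm [-0.007  0.057  0.018] rot [0.02 0.07 0.02] q [ -16.7   30.   107.5   -0.    42.5 -125.6] 0.0129 [-1.97 -0.39  5.  ] 0.12
```

jog_arm:
  rows:
    - {"hand":0,"dx":0,"dy":-0.5,"dz":0,"ax":0,"ay":0,"az":0}
    - {"hand":0,"dx":0,"dy":-1.5,"dz":0,"ax":0,"ay":0,"az":0}
    - {"hand":0,"dx":0,"dy":-2.5,"dz":0,"ax":0,"ay":0,"az":0}
    - {"hand":0,"dx":0,"dy":-2.5,"dz":0,"ax":0,"ay":0,"az":0}
    - {"hand":0,"dx":0,"dy":-2,"dz":0,"ax":0,"ay":0,"az":0}

```text
time_s: 4.88
position: [0.4454, -0.011, 0.1009]
tool_rot: [[0.946, 0.0, -0.324], [0.324, -0.0, 0.946], [0.0, -1.0, -0.0]]
ft_force: [0.9, 0.6, -1.6]
grip_width: 0.0129
```

jog_arm:
  rows:
    - {"hand":0,"dx":0,"dy":-2,"dz":0,"ax":0,"ay":0,"az":0}
    - {"hand":0,"dx":0,"dy":-1,"dz":0,"ax":0,"ay":0,"az":0}
    - {"hand":0,"dx":0,"dy":0,"dz":0,"ax":0,"ay":0,"az":0}
    - {"hand":0,"dx":0,"dy":0,"dz":0,"ax":0,"ay":0,"az":0}
    - {"hand":0,"dx":0,"dy":0,"dz":0,"ax":0,"ay":0,"az":0}

```text
time_s: 5.3
position: [0.4449, -0.0109, 0.1285]
tool_rot: [[0.946, -0.002, -0.323], [0.323, 0.001, 0.946], [-0.002, -1.0, 0.001]]
ft_force: [0.2, -0.4, -1.8]
grip_width: 0.0125
```

```bash
python3 go.py .4903 .259 .13 79.1; python3 snap.py s4 side; python3 snap.py w4;python3 -c "
import cv2
a=cv2.imread('pics/s4.png')[140:260,290:430]; b=cv2.imread('pics/w4.png')[90:320,200:440]
cv2.imwrite('pics/s4c.png',cv2.resize(a,None,fx=5,fy=5,interpolation=cv2.INTER_CUBIC))
cv2.imwrite('pics/w4c.png',cv2.resize(b,None,fx=2.5,fy=2.5,interpolation=cv2.INTER_CUBIC))"
```

```text
t 5.3 [ 0.4449 -0.0109  0.1285] d cm [13.025 -0.146 24.073] rot [-0.04 29.77 -0.1 ] q [ -16.7   18.1   99.6    0.    62.4 -125.6] 0.0125 [ 0.16 -0.44 -1.77] 0.48
5.3 [ 0.4449 -0.0109  0.1285] [[0.9462, -0.0018, -0.3235], [0.3235, 0.0005, 0.9462], [-0.0015, -1.0, 0.0011]] q [ -16.7   18.1   99.6    0.    62.4 -125.6] 0.48 0.0125 [ 0.16 -0.44 -1.77]
5.35 [ 0.4449 -0.0109  0.1283] [[0.9462, -0.0022, -0.3234], [0.3234, 0.0007, 0.9463], [-0.0019, -1.0, 0.0013]] q [ -16.7   18.2   99.6    0.    62.4 -125.6] 0.23 0.0133 [ 0.29  0.47 -2.1 ]
```

View pics/s4c.png

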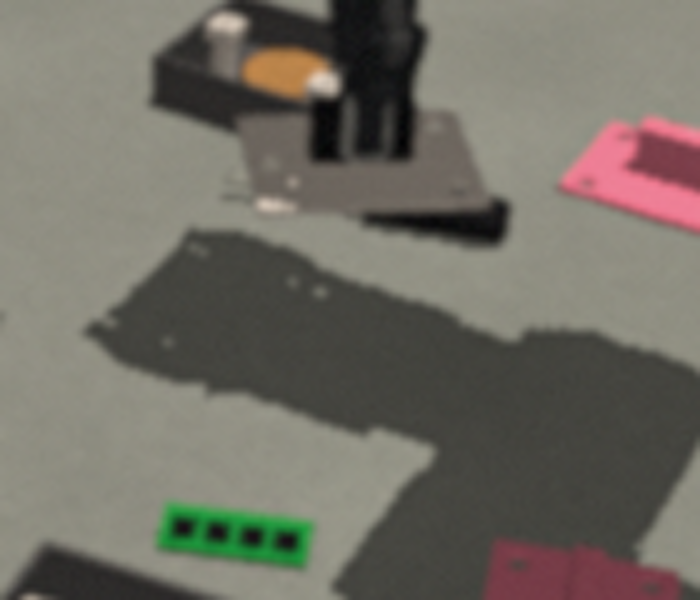

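View pics/w4c.png

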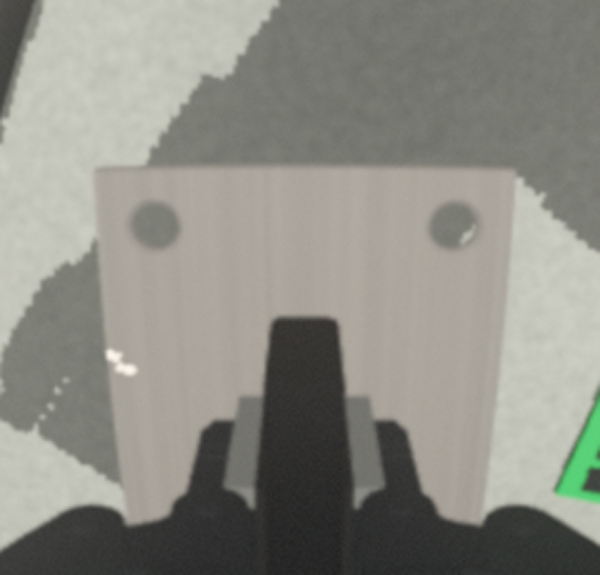

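jog_arm:
  rows:
    - {"hand":0,"dx":0.6,"dy":0,"dz":1.2,"ax":0,"ay":0,"az":0}
    - {"hand":0,"dx":1.4,"dy":0,"dz":2.6,"ax":0,"ay":0,"az":0}
    - {"hand":0,"dx":1.5,"dy":0,"dz":2.8,"ax":0,"ay":0,"az":0}
    - {"hand":0,"dx":1.5,"dy":0,"dz":2.8,"ax":0,"ay":0,"az":0}
    - {"hand":0,"dx":1.5,"dy":0,"dz":2.8,"ax":0,"ay":0,"az":0}

```text
time_s: 5.82
position: [0.4673, 0.1268, 0.1285]
tool_rot: [[0.946, -0.002, -0.323], [0.323, -0.0, 0.946], [-0.002, -1.0, 0.0]]
ft_force: [0.7, -0.5, -1.4]
grip_width: 0.0128
```

jog_arm:
  rows:
    - {"hand":0,"dx":1.5,"dy":0,"dz":2.8,"ax":0,"ay":0,"az":0}
    - {"hand":0,"dx":1.5,"dy":0,"dz":2.8,"ax":0,"ay":0,"az":0}
    - {"hand":0,"dx":1.5,"dy":0,"dz":2.8,"ax":0,"ay":0,"az":0}
    - {"hand":0,"dx":1.4,"dy":0,"dz":2.4,"ax":0,"ay":0,"az":0}
    - {"hand":0,"dx":0.6,"dy":0,"dz":1.1,"ax":0,"ay":0,"az":0}

```text
time_s: 6.23
position: [0.4904, 0.2618, 0.1283]
tool_rot: [[0.946, -0.001, -0.326], [0.326, 0.0, 0.946], [-0.001, -1.0, 0.001]]
ft_force: [-0.9, -0.3, -1.7]
grip_width: 0.0129
```

jog_arm:
  rows:
    - {"hand":0,"dx":0,"dy":0,"dz":0,"ax":0,"ay":4,"az":0}
    - {"hand":0,"dx":0,"dy":0,"dz":0,"ax":0,"ay":6.5,"az":0}
    - {"hand":0,"dx":0,"dy":0,"dz":0,"ax":0,"ay":6.5,"az":0}
    - {"hand":0,"dx":0,"dy":0,"dz":0,"ax":0,"ay":6.5,"az":0}
    - {"hand":0,"dx":0,"dy":0,"dz":0,"ax":0,"ay":4,"az":0}

```text
time_s: 6.65
position: [0.4903, 0.2584, 0.1285]
tool_rot: [[0.988, -0.002, 0.156], [-0.156, -0.001, 0.988], [-0.002, -1.0, -0.001]]
ft_force: [0.2, 0.1, -2.4]
grip_width: 0.0127
```

jog_arm:
  rows:
    - {"hand":0,"dx":0,"dy":0,"dz":0,"ax":0,"ay":2.3,"az":0}
    - {"hand":0,"dx":0,"dy":0,"dz":0,"ax":0,"ay":0,"az":0}
    - {"hand":0,"dx":0,"dy":0,"dz":0,"ax":0,"ay":0,"az":0}
    - {"hand":0,"dx":0,"dy":0,"dz":0,"ax":0,"ay":0,"az":0}
    - {"hand":0,"dx":0,"dy":0,"dz":0,"ax":0,"ay":0,"az":0}

```text
time_s: 7.07
position: [0.4905, 0.2588, 0.1291]
tool_rot: [[0.982, -0.0, 0.189], [-0.189, -0.0, 0.982], [-0.0, -1.0, -0.0]]
ft_force: [-0.8, -0.4, -2.1]
grip_width: 0.0129
```

```bash
python3 go.py .4903 .259 .0666 79.1; python3 snap.py s5 side; python3 snap.py w5;python3 -c "
import cv2
a=cv2.imread('pics/s5.png')[200:340,240:400]; b=cv2.imread('pics/w5.png')[90:320,200:440]
cv2.imwrite('pics/s5c.png',cv2.resize(a,None,fx=4,fy=4,interpolation=cv2.INTER_CUBIC))
cv2.imwrite('pics/w5c.png',cv2.resize(b,None,fx=2.5,fy=2.5,interpolation=cv2.INTER_CUBIC))"
```

```text
t 7.0667 [0.4905 0.2588 0.1291] d cm [-0.022  6.251  0.016] rot [ 0.01  0.02 -0.02] q [ 15.6  27.7  82.8  -0.   69.6 -63.5] 0.0129 [-0.8  -0.35 -2.15] 0.38
7.0667 [0.4905 0.2588 0.1291] [[0.982, -0.0004, 0.1888], [-0.1888, -0.0002, 0.982], [-0.0004, -1.0, -0.0003]] q [ 15.6  27.7  82.8  -0.   69.6 -63.5] 0.38 0.0129 [-0.8  -0.35 -2.15]
7.1167 [0.4905 0.2589 0.1292] [[0.982, -0.0003, 0.189], [-0.189, -0.0001, 0.982], [-0.0003, -1.0, -0.0002]] q [ 15.6  27.7  82.8  -0.   69.6 -63.5] 0.24 0.0131 [ 0.76 -1.21 -1.57]
```

View pics/s5c.png

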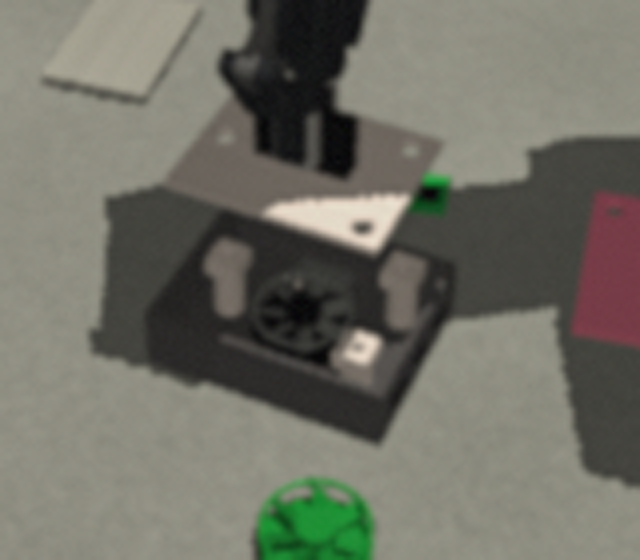

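View pics/w5c.png

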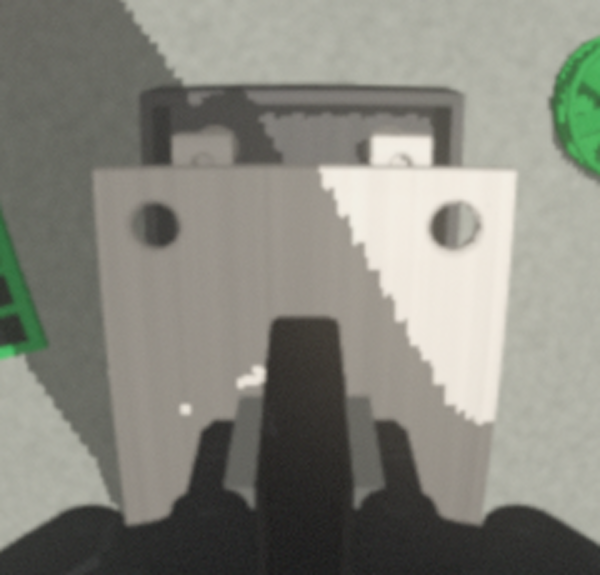

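The side view shows the fan base with the cover level above it. Cover holes are at crop (225,137), (362,229) and (411,151), with the bosses below at (230,245), (361,347) and (402,262). Both are in the same picture, so I'll compare them directly.

```bash
python3 - <<'E'
from h import *
import pickle,cv2
P=lambda x,y:np.array([(x+.5)/4-.5+240,(y+.5)/4-.5+200])
c=[("side",0,P(225,137)),("side",1,P(362,229)),("side",2,P(411,151))]
S=lambda x,y:np.array([(x+.5)/5-.5+270,(y+.5)/5-.5+190])
b=[("side",0,S(137,370)),("side",2,S(356,386)),("side",1,S(297,484))]
b2=[("side",0,P(229,245)),("side",1,P(361,347)),("side",2,P(403,262))]
for o,z in((c,.119),(c,.121),(c,.123),(c,.125),(b,.042),(b2,.042)):
    v,f=fit(o,z);print(z,v[:2].round(4),(np.degrees(v[2])%360).round(2),f.tolist())
# wrist: base rear bosses/threads & cover holes
s=pickle.load(open("w5.pkl","rb"))
print("pred wrist base thr crop", ((proj("wrist",pts([.4903,.259,np.radians(-10.9)],.042),s)-[200,90]+.5)*2.5-.5).round(1).tolist())
for z in(.1195,.1235): print("pred cover", ((proj("wrist",pts([*s["position"][:2],np.radians(-10.9)],z),s)-[200,90]+.5)*2.5-.5).round(1).tolist())
E
python3 -c "
import cv2
b=cv2.imread('pics/w5.png')[115:190,245:400]
cv2.imwrite('pics/w5d.png',cv2.resize(b,None,fx=5,fy=5,interpolation=cv2.INTER_CUBIC))"
```

```text
0.119 [0.4911 0.2566] 349.04 [[0.21, 0.21], [-0.11, -0.19], [-0.09, 0.02]]
0.121 [0.4906 0.2588] 349.0 [[0.12, 0.17], [-0.1, -0.14], [-0.02, 0.0]]
0.123 [0.4901 0.2609] 348.97 [[0.03, 0.12], [-0.08, -0.09], [0.06, -0.02]]
0.125 [0.4897 0.2631] 348.93 [[-0.06, 0.07], [-0.07, -0.04], [0.13, -0.03]]
0.042 [0.4902 0.2596] 349.06 [[-0.12, -0.19], [0.01, -0.06], [0.11, 0.21]]
0.042 [0.4909 0.2556] 348.86 [[0.26, 1.13], [-0.74, -1.26], [0.52, 0.29]]
pred wrist base thr crop [[304.2, 417.7], [403.9, 161.0], [204.6, 161.0]]
pred cover [[304.1, 563.5], [450.8, 222.0], [157.6, 222.0]]
pred cover [[304.1, 573.6], [454.5, 226.7], [154.0, 226.7]]
```

View pics/w5d.png

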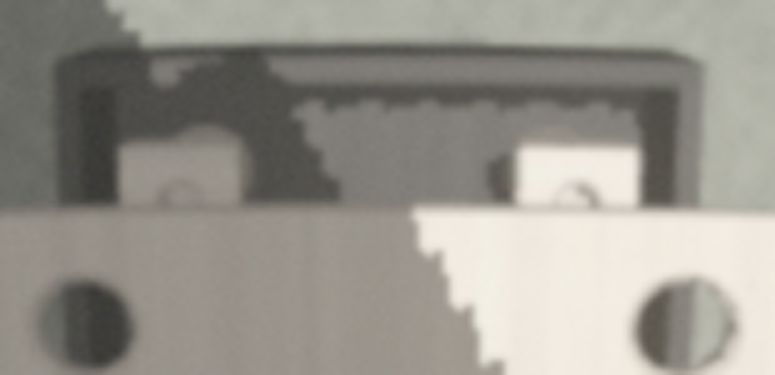

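jog_arm:
  rows:
    - {"hand":0,"dx":0,"dy":0.8,"dz":-0.05,"ax":0,"ay":0,"az":0}
    - {"hand":0,"dx":0,"dy":1.4,"dz":0,"ax":0,"ay":0,"az":0}
    - {"hand":0,"dx":0,"dy":1.4,"dz":0,"ax":0,"ay":0,"az":0}
    - {"hand":0,"dx":0,"dy":0.9,"dz":0,"ax":0,"ay":0,"az":0}
    - {"hand":0,"dx":0,"dy":0.5,"dz":0,"ax":0,"ay":0,"az":0}

```text
time_s: 7.58
position: [0.4899, 0.2583, 0.0778]
tool_rot: [[0.982, -0.002, 0.189], [-0.189, -0.001, 0.982], [-0.002, -1.0, -0.001]]
ft_force: [0.3, 0.5, -2.4]
grip_width: 0.0128
```

jog_arm:
  rows:
    - {"hand":0,"dx":0,"dy":0.5,"dz":0,"ax":0,"ay":0,"az":0}
    - {"hand":0,"dx":0,"dy":0.3,"dz":0,"ax":0,"ay":0,"az":0}
    - {"hand":0,"dx":0,"dy":0.2,"dz":0,"ax":0,"ay":0,"az":0}
    - {"hand":0,"dx":0,"dy":0,"dz":0,"ax":0,"ay":0,"az":0}
    - {"hand":0,"dx":0,"dy":0,"dz":0,"ax":0,"ay":0,"az":0}

```text
time_s: 8.0
position: [0.4906, 0.2586, 0.0696]
tool_rot: [[0.982, 0.001, 0.19], [-0.19, 0.0, 0.982], [0.001, -1.0, 0.0]]
ft_force: [-0.2, -0.1, -1.9]
grip_width: 0.0131
```

```bash
python3 go.py .4903 .2585 .0666 79.1; python3 snap.py s6 side; python3 snap.py w6;python3 -c "
import cv2
a=cv2.imread('pics/s6.png')[210:320,260:380]; b=cv2.imread('pics/w6.png')[110:240,230:410]
cv2.imwrite('pics/s6c.png',cv2.resize(a,None,fx=5,fy=5,interpolation=cv2.INTER_CUBIC))
cv2.imwrite('pics/w6c.png',cv2.resize(b,None,fx=4,fy=4,interpolation=cv2.INTER_CUBIC))"
```

```text
t 8.0 [0.4906 0.2586 0.0696] d cm [-0.033  0.303 -0.013] rot [-0.02 -0.03  0.03] q [ 15.6  31.9  86.8  -0.   61.2 -63.5] 0.0131 [-0.21 -0.14 -1.92] 0.2
8.0 [0.4906 0.2586 0.0696] [[0.9819, 0.0006, 0.1895], [-0.1895, 0.0002, 0.9819], [0.0006, -1.0, 0.0003]] q [ 15.6  31.9  86.8  -0.   61.2 -63.5] 0.2 0.0131 [-0.21 -0.14 -1.92]
8.05 [0.4907 0.2586 0.0697] [[0.9819, 0.0008, 0.1895], [-0.1895, 0.0002, 0.9819], [0.0007, -1.0, 0.0004]] q [ 15.6  31.9  86.8   0.   61.2 -63.5] 0.11 0.013 [ 0.17 -0.13 -2.13]
```

View pics/s6c.png

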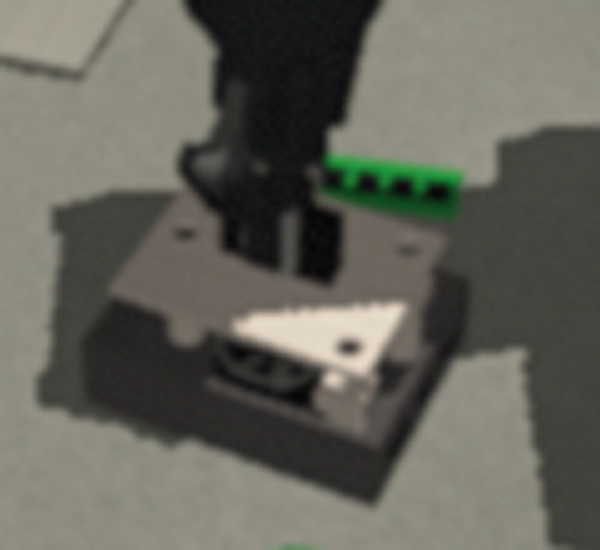

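View pics/w6c.png

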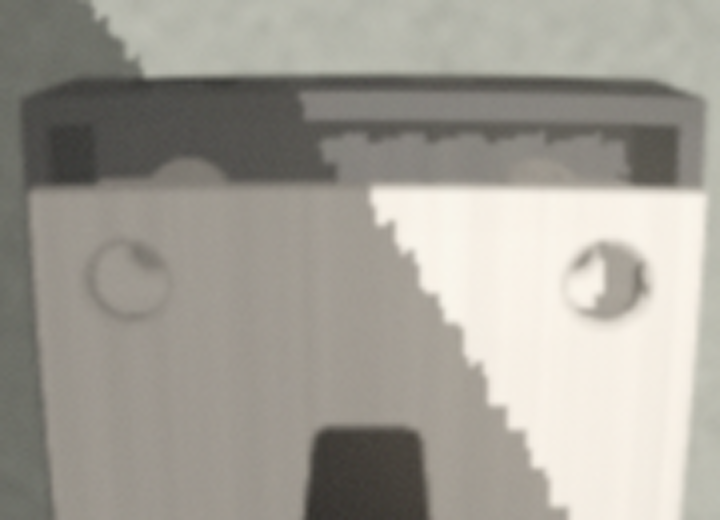

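jog_arm:
  rows:
    - {"hand":0,"dx":-0.03,"dy":0.1,"dz":-0.03,"ax":0,"ay":0,"az":0}
    - {"hand":0,"dx":0,"dy":0.1,"dz":0,"ax":0,"ay":0,"az":0}
    - {"hand":0,"dx":0,"dy":0.1,"dz":0,"ax":0,"ay":0,"az":0}
    - {"hand":0,"dx":0,"dy":0,"dz":0,"ax":0,"ay":0,"az":0}
    - {"hand":0,"dx":0,"dy":0,"dz":0,"ax":0,"ay":0,"az":0}

```text
time_s: 8.52
position: [0.4901, 0.2583, 0.0663]
tool_rot: [[0.982, -0.0, 0.19], [-0.19, -0.0, 0.982], [-0.0, -1.0, -0.0]]
ft_force: [-0.2, 0.7, -2.5]
grip_width: 0.013
```

```bash
python3 go.py .4903 .2585 .0666 79.1; python3 snap.py s7 side; python3 snap.py w7;python3 -c "
import cv2
a=cv2.imread('pics/s7.png')[220:310,270:370]; b=cv2.imread('pics/w7.png')[120:200,235:405]
cv2.imwrite('pics/s7c.png',cv2.resize(a,None,fx=6,fy=6,interpolation=cv2.INTER_CUBIC))
cv2.imwrite('pics/w7c.png',cv2.resize(b,None,fx=4.5,fy=4.5,interpolation=cv2.INTER_CUBIC))
b=cv2.imread('pics/w7.png')
l=b[165:200,248:278];r=b[165:200,366:396]
cv2.imwrite('pics/w7h.png',cv2.convertScaleAbs(cv2.resize(cv2.hconcat([l,r]),None,fx=12,fy=12,interpolation=cv2.INTER_CUBIC),alpha=1.3,beta=-40))"
python3 - <<'E'
from h import *
import pickle
s=pickle.load(open("w7.pkl","rb"))
print("thr w7", proj("wrist",pts([.4903,.2585,np.radians(-10.9)],.042),s).round(1).tolist())
for z in (.061,.057):print("hole w7",z, proj("wrist",pts([*s["position"][:2],np.radians(-10.9)],z),s).round(1).tolist())
E
```

```text
t 8.5167 [0.4901 0.2583 0.0663] d cm [ 0.016 -0.035  0.027] rot [ 0.   -0.03 -0.01] q [ 15.5  32.1  87.1   0.   60.8 -63.5] 0.013 [-0.15  0.75 -2.48] 0.07
8.5167 [0.4901 0.2583 0.0663] [[0.9819, -0.0001, 0.1896], [-0.1896, -0.0, 0.9819], [-0.0001, -1.0, -0.0001]] q [ 15.5  32.1  87.1   0.   60.8 -63.5] 0.07 0.013 [-0.15  0.75 -2.48]
8.5667 [0.4901 0.2583 0.0663] [[0.9819, 0.0, 0.1896], [-0.1896, 0.0, 0.9819], [0.0, -1.0, 0.0]] q [ 15.5  32.1  87.1   0.   60.8 -63.5] 0.07 0.0131 [-0.66  0.83 -2.15]
thr w7 [[321.7, 301.5], [375.6, 172.5], [267.8, 172.6]]
hole w7 0.061 [[321.4, 319.5], [381.6, 180.5], [261.1, 180.6]]
hole w7 0.057 [[321.4, 315.4], [380.1, 178.6], [262.5, 178.7]]
```

View pics/s7c.png

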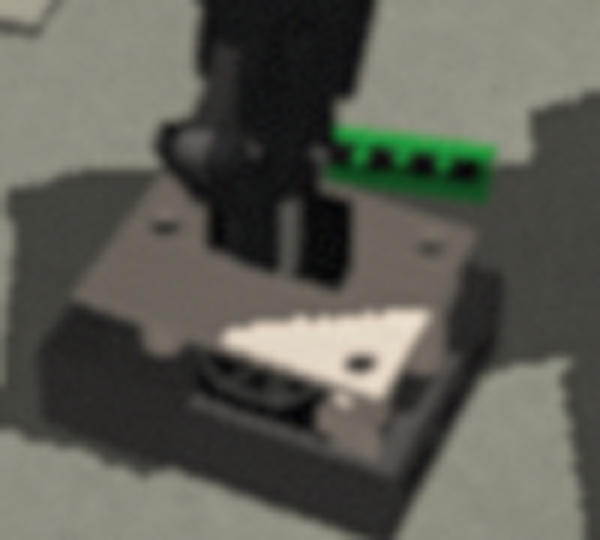

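View pics/w7c.png

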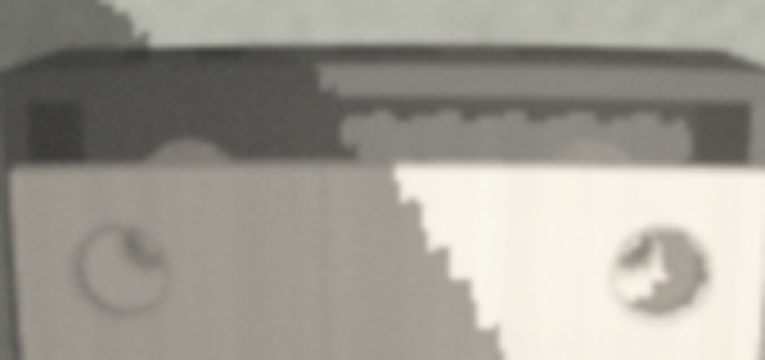

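View pics/w7h.png

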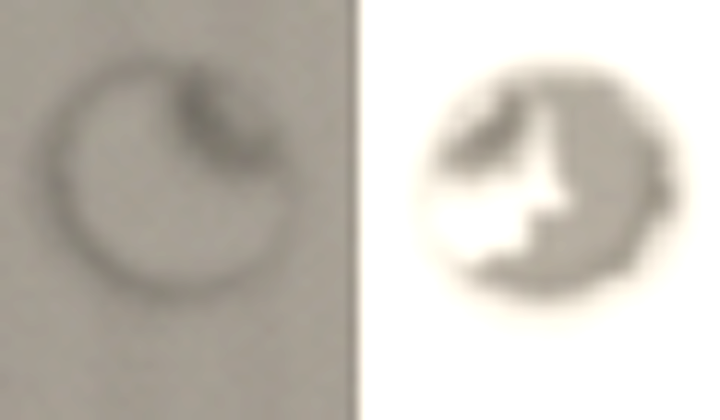

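```bash
python3 - <<'E'
from h import *
P=lambda x,y:np.array([(x+.5)/6-.5+270,(y+.5)/6-.5+220])
c=[("side",0,P(166,228)),("side",1,P(360,363)),("side",2,P(430,247))]
for z in(.057,.059,.061):
    v,f=fit(c,z);print(z,v[:2].round(4),(np.degrees(v[2])%360).round(2),f.tolist())
E
python3 snap.py c8 scene
python3 -c "
import cv2
b=cv2.imread('pics/c8.png')[120:240,180:460]
cv2.imwrite('pics/c8c.png',cv2.resize(b,None,fx=2.8,fy=2.8,interpolation=cv2.INTER_CUBIC))"
```

```text
0.057 [0.4901 0.2572] 349.21 [[-0.19, -0.2], [0.08, 0.27], [0.11, -0.13]]
0.059 [0.4897 0.2591] 349.19 [[-0.27, -0.24], [0.09, 0.32], [0.17, -0.15]]
0.061 [0.4893 0.2611] 349.16 [[-0.35, -0.28], [0.11, 0.36], [0.24, -0.16]]
8.6167 [0.4902 0.2583 0.0663] [[0.9819, 0.0001, 0.1895], [-0.1895, 0.0, 0.9819], [0.0001, -1.0, 0.0]] q [ 15.5  32.1  87.1  -0.   60.8 -63.5] 0.06 0.0131 [-0.37 -0.38 -2.33]
```

View pics/c8c.png

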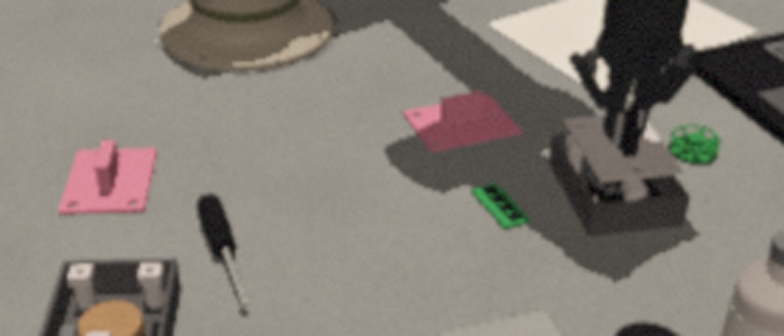

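jog_arm:
  rows:
    - {"hand":0,"dx":0.03,"dy":-0.02,"dz":0,"ax":0,"ay":0,"az":0}
    - {"hand":0,"dx":0,"dy":0,"dz":0,"ax":0,"ay":0,"az":0}
    - {"hand":0,"dx":0,"dy":0,"dz":0,"ax":0,"ay":0,"az":0}
    - {"hand":0,"dx":0,"dy":0,"dz":0,"ax":0,"ay":0,"az":0}
    - {"hand":0,"dx":0,"dy":0,"dz":0,"ax":0,"ay":0,"az":0}

```text
time_s: 9.08
position: [0.4904, 0.2582, 0.0665]
tool_rot: [[0.982, -0.0, 0.19], [-0.19, -0.0, 0.982], [-0.0, -1.0, -0.0]]
ft_force: [0.1, 0.9, -1.3]
grip_width: 0.0132
```

jog_arm:
  rows:
    - {"hand":0,"dx":0,"dy":0,"dz":0,"ax":0,"ay":0,"az":0}
    - {"hand":0,"dx":0,"dy":0,"dz":0,"ax":0,"ay":0,"az":0}
    - {"hand":0,"dx":0,"dy":0,"dz":0,"ax":0,"ay":0,"az":0}
    - {"hand":0,"dx":0,"dy":0,"dz":0,"ax":0,"ay":0,"az":0}
    - {"hand":0,"dx":0,"dy":0,"dz":0,"ax":0,"ay":0,"az":0}

```text
time_s: 9.5
position: [0.4904, 0.2582, 0.0665]
tool_rot: [[0.982, 0.0, 0.19], [-0.19, -0.0, 0.982], [0.0, -1.0, 0.0]]
ft_force: [-0.1, 0.6, -2.2]
grip_width: 0.013
```

```bash
python3 go.py .4903 .2585 .0666 79.1; python3 -c "
from rig import job;print(job.close_job())"
```

```text
t 9.5 [0.4904 0.2582 0.0665] d cm [-0.015 -0.008  0.025] rot [-0.   -0.03  0.  ] q [ 15.5  32.1  87.1  -0.   60.8 -63.5] 0.013 [-0.12  0.57 -2.2 ] 0.13
the job is handed in; nothing more can be done
None
```

I picked up the grey cover by its black rib and handed the job in at 9.5 s. The arm is holding the cover level over base_a, the left-hand base with the black fan, with the single hole over the single boss.

- **Height:** by the arm's reading, the cover's underside is at about 57 mm. That leaves about 15 mm above the bosses. I did not measure the gap separately.
- **Alignment:** the arm is within about 0.3 mm of the target I measured. In the wrist picture, the two rear threads seen through their holes were within about 0.5 mm of where they should be. The single front hole was hidden from the wrist camera, so I checked it only in the side view, as part of fitting the whole cover.
- **Contact:** the wrist force was only the cover's weight, about 2 N. The last scene view showed nothing disturbed in the part I enlarged. I did not compare every object with its starting place.
- **Disagreements:**
    - The side view put the cover about 0.7 mm from the base's position, within the 2 mm calibration. I nudged it 0.3 mm to suit and took no picture afterwards.
    - The scene camera placed the base about 5 mm from where the wrist and side cameras did, so I relied on those two.
    - My first two move calls were refused because each row was missing some keys. Nothing moved.

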